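# Lock the blue stop screw on the sorting machine

## Robot

A 6-joint arm with a two-finger parallel gripper is mounted at the origin on the work surface. World frame = base frame: x ahead of the robot, y to its left, z up, the work surface at z = 0. Lengths are in mm, angles in rad, forces in N, time in s.
With the tool pointing down it reaches from about 325 to 750 mm from the base axis. Payload 7.6 kg.
Tool frame: the origin (TCP) lies midway between the tips of the shut fingers; the grasp point (between the pads) lies 19 mm behind it; y points along the fingers, x is the direction in which the jaws open and shut, and the axes are right-handed (so a half turn about y gives the same grasp; the last joint's range is limited). The gripper opens to 85 mm and grips with 20 to 120 N. Pads are 22 mm wide; open, the fingers measure 114 mm over their backs; the gripper's body (76 mm by 85 mm) begins 54 mm behind the grasp point. The pads swing forward as they close: fully open they stand 13 mm farther back than shut.
Start: joints at [-1.279, 0.052, 1.401, -0, 1.689, -0.07], TCP at [185.853, -491.024, 231.323] pointing down, gripper open.
Joint ranges: [-2.9, 2.9], [-0.91, 2.17], [0.12, 2.37], [-1.06, 4.2], [0.26, 2.73], [-2.93, 2.93]. Speed limits (rad/s): [2.57, 2.57, 3.01, 3.14, 3.14, 3.14].

## Interface

Orientations are given as a unit quaternion [x, y, z, w].
In Python, from cell import r gives the robot as it stands.
- The arm moves only by the tool carry_out, never from a script. Its arguments are lists of equal length, an entry for each row: "translation": the shift along the tool's x, y, z in m, a list of three; "dr": the turn, a rotation vector about the tool's x, y, z in degrees, a list of three; "jaw": the closure, from 0 (fully open) to 1 (shut). A call has 1 to 12 rows; each row shifts and turns the pose as measured when the row begins, along the tool's axes as they then stand; what a row does not reach is not made up. A row lasts 1/12 s, in which the tool goes at most 41.7 mm and 7.16 degrees, less where a joint would pass 70% of its speed; a pose out of reach is approached as far as the arm can. A call is refused whole if a number of a shift passes 0.0417 or a number of a turn 7.16, either way. A call with a gripper value outside its range is refused whole. The fingers move at their own pace and stop on an object; "squeeze" is the grip in N (left out, the last holds). Time passes only in rows, so rows that do not move let the fingers close. It gives the time, the measured TCP pose, the force and the opening at its end, in the units of the state.
- r.state(): the state, without advancing time (a new reading comes with each control period).
- r.snapshot(name): name is "side" or "top"; returns the picture (400x640x3 uint8, red, green, blue); there is no depth.
- r.get_calibration(name): a dict with "K" (3x3 intrinsics, pixels), "rvec" (rotation vector, rad) and "tvec" (3), from world to camera coordinates, as OpenCV has them. Camera axes: x right, y down, z forward; pixel columns grow to the right and rows downward; lengths in mm; the calibration is good to about 2 mm. A picture is of the moment at which its call begins. get_calibration takes no time and is no camera call.
- r.hand_in(): hands the job in, once; it reports no verdict.
The state is a dict: "clock": time; "joints": joint angles; "qvel": joint speeds; "effort": joint torques, N m; "eef_pos": TCP position; "tcp_rot": TCP orientation; "force": force on the tool from outside, world axes, zero at the start; "ft_torque": the same for the moment, N m; "gripper_width": opening from 0.0 (shut) to 1.0 (fully open).
Only numpy, scipy, OpenCV 4.12 (cv2) and the standard library are available. Lean on these libraries where they do the work, as an engineer would, in place of code of your own. Each camera call takes 0.05 s, during which the arm holds its last target.

## Task

The stop screw in the bracket with the blue wing nut has just been set: lock it by turning the blue jam nut clockwise (seen from above) until it is home, with its wing in line with the bracket's white marks. The adjusting screw in the middle must keep its setting, so do not turn it, leave the yellow nut alone, and let go when done.

Things in the scene. Friction and masses are not known exactly. Their poses are not given: they have to be found in the camera images.
- blue_wing (a point): Blue jam nut: point on its vertical axis at mid-height of the wing, an upright straight bar 64 mm long (x), 18 thick (y), 26 tall (14 below to 12 above this point). Grip it across the 18 mm. Below: boss 18 mm wide, then the bolted grey bracket's flat top, 90 x 44 mm, 26 mm under this point, 60 over the table. Above: screw head on the same axis, to 25 mm over this point. Left or right of the table.
- jam_nut (a joint): Turn of the blue nut about the vertical, rad, growing clockwise seen from above. Starts loose at 0 to 0.35; home is a hard stop at 1.40, where the bar lies along the bracket's length, in line with two white marks on its top. Drag about 0.12 N m; it stays where it is left and does not rise or sink.
- adjusting_screw (a joint): Turn of the screw through the blue nut (brass, 10 mm, slotted steel head 13 mm wide above the blue bar), rad, 0 at its setting. An insert in the bracket holds it with 0.35 N m and the nut does not drag it: it stays put unless its head is gripped or pushed round.
- yellow_wing_end (a point): Bystander: near one wing end of the yellow nut, 30 mm from its axis at mid-height of the bar; x runs outward along the bar. Nut and bracket have the shape and size of the blue ones. Not to be turned.
There are look-alikes about, which are no part of the job. What is shaped like the part that bears blue_wing but green, orange or turquoise is not meant.

How it is judged:
By the outcome, as a careful person would: the job done as asked, in the order asked, and still so for the second after the job is handed in, with the robot touching nothing.
It also fails if it takes over 32 s, if anything falls off the work surface, if the arm or the gripper's body presses on something with over 40 N, if the wrist force passes 120 N, or if a joint passes its speed limit or range.

## Working session

There is one attempt and no reset: what is moved stays moved. The work goes in short steps, Python scripts to look and compute and a tool call to move; the robot and the scene stay as the last step left them, time stands still between calls to the robot, and variables do not carry over. Pictures are saved under pics/ and viewed, and the job is handed in when it is done.

Besides the shell and the picture viewer there is one more tool, called after "Request:" by a JSON object that holds its "api" and its "payload". carry_out: Moves the arm, as the interface text tells. Its arguments: {"type":"object","properties":{"translation":{"type":"array"},"dr":{"type":"array"},"jaw":{"type":"array"},"squeeze":{"type":"number"}},"required":["translation","dr","jaw"]}

```bash
ls; mkdir -p pics
python3 - <<'E'
from cell import r
import cv2
for n in("top","side"):
    im=r.snapshot(n); cv2.imwrite(f"pics/{n}0.png",im[:,:,::-1]); c=r.get_calibration(n); print(n,c)
print(r.state())
E
```

```text
pics
top {'K': array([[463.91821982,   0.        , 316.76821561],
       [  0.        , 463.91821982, 205.17231122],
       [  0.        ,   0.        ,   1.        ]]), 'rvec': array([ 2.20489067, -2.18812114,  0.10103519]), 'tvec': array([-187.23245411,  472.76453237, 1409.42454313])}
side {'K': array([[371.02364962,   0.        , 319.5966433 ],
       [  0.        , 371.02364962, 195.70347744],
       [  0.        ,   0.        ,   1.        ]]), 'rvec': array([ 0.97679482, -2.5605384 ,  0.9661868 ]), 'tvec': array([ 247.30305613,  391.51695017, 1027.32706598])}
{'clock': 0.1, 'joints': array([-1.27930362e+00,  5.27836351e-02,  1.40161165e+00, -1.29688337e-05,
        1.68860611e+00, -7.03019075e-02]), 'qvel': array([ 0.00076796, -0.00117226, -0.00236971, -0.00041473, -0.00135666,
       -0.00083141]), 'effort': array([ 1.04439419e-03, -3.82580960e+01, -3.60987175e+01, -8.10829420e-05,
        4.76556161e-03, -7.80427627e-06]), 'eef_pos': array([ 185.76583869, -490.75083782,  230.55731877]), 'tcp_rot': array([-0.58148943,  0.40227726, -0.40149376,  0.58210464]), 'force': array([-0.48618412,  0.34427539, -0.4740007 ]), 'ft_torque': array([-0.04396215, -0.00282715,  0.00156766]), 'gripper_width': 0.9958269461734586}
```

View pics/top0.png

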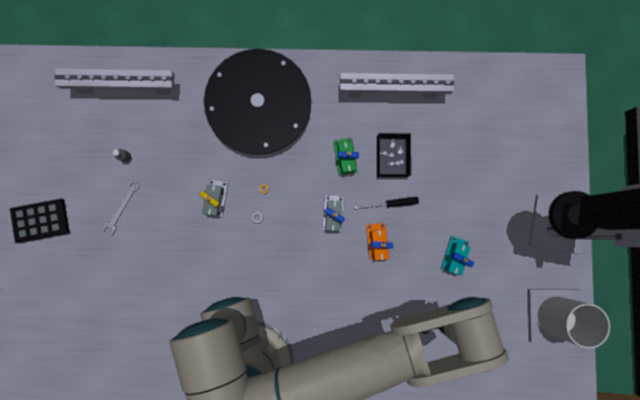

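View pics/side0.png

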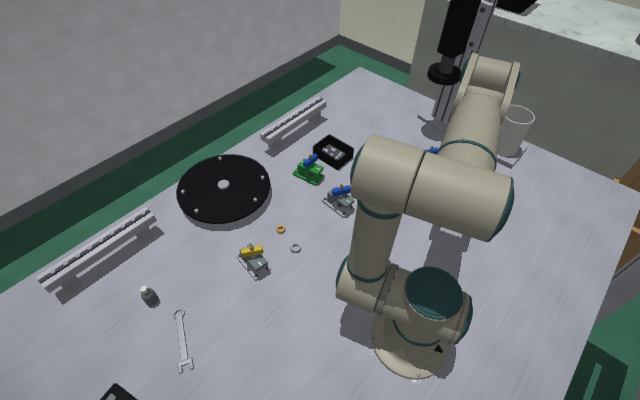

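Top view: the grey bracket with the blue nut is at about (334,214), and yellow is at (213,199). The green, orange and turquoise brackets are look-alikes. Next I measure.

```bash
cat > h.py <<'E'
import numpy as np,cv2
from cell import r
def cam(n):
    c=r.get_calibration(n);R=cv2.Rodrigues(c["rvec"])[0];return c["K"],R,np.asarray(c["tvec"]).ravel()
def ray(n,uv,z):
    K,R,t=cam(n);d=R.T@np.linalg.inv(K)@np.array([*uv,1.]);o=-R.T@t;return o+d*(z-o[2])/d[2]
def tri(a,b):
    P=[]
    for n in("top","side"):
        K,R,t=cam(n);P.append(K@np.c_[R,t])
    X=cv2.triangulatePoints(P[0],P[1],np.array(a,float).reshape(2,1),np.array(b,float).reshape(2,1)).ravel();return X[:3]/X[3]
def bluemask(im):
    h=cv2.cvtColor(im,cv2.COLOR_RGB2HSV);return cv2.inRange(h,(105,140,50),(128,255,255))
E
python3 - <<'E'
from h import *
T=cv2.imread("pics/top0.png")[:,:,::-1].copy();S=cv2.imread("pics/side0.png")[:,:,::-1].copy()
for n,im in(("top",T),("side",S)):
    N,l,st,ce=cv2.connectedComponentsWithStats(bluemask(im))
    for i in range(1,N):
        if st[i,4]>15:
            p=np.argwhere(l==i)[:,::-1]
            w=np.array([ray(n,q,92)[:2] for q in p]);m=w.mean(0);e,v=np.linalg.eigh(np.cov((w-m).T))
            print(n,ce[i].round(1),st[i,4],m.round(1),"ang",np.degrees(np.arctan2(v[1,1],v[0,1])).round(1),(np.sqrt(12*e)).round(1))
a=T[185:245,300:370];b=S[170:225,310:370]
cv2.imwrite("pics/z.png",np.hstack([cv2.resize(a,(400,343),interpolation=2),cv2.resize(b,(374,343),interpolation=2)])[:,:,::-1])
E
```

```text
top [347.8 154.7] 103 [ 618.8 -272.6] ang 90.1 [17.4 66.1]
top [333.9 215.1] 105 [ 440.6 -232.1] ang 56.9 [18.5 65. ]
top [375.7 244.4] 47 [ 356.1 -354.4] ang 80.0 [14.8 27.4]
top [389. 245.] 35 [ 354.6 -393.2] ang 91.0 [14.4 20.5]
top [461.8 259.2] 108 [ 314.6 -606.2] ang 62.0 [16.5 68.9]
side [433.1 150.4] 39 [ 307.7 -618.7] ang 55.6 [24.4 48. ]
side [310.3 160.1] 97 [ 613.8 -268.4] ang 96.8 [26.9 75.5]
side [340.6 190.7] 121 [ 437.  -226.9] ang 61.4 [31.1 65. ]
```

View pics/z.png

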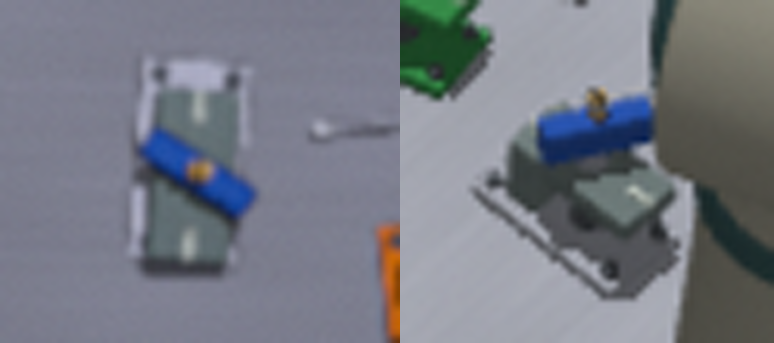

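Run:
```python
from h import *
from scipy.spatial.transform import Rotation as Ro
T=cv2.imread("pics/top0.png")[:,:,::-1].copy()
g=cv2.cvtColor(T,cv2.COLOR_RGB2GRAY).astype(float)
def cen(u0,u1,v0,v1):
    s=g[v0:v1,u0:u1];w=np.clip(s-np.median(s)-15,0,None);V,U=np.mgrid[v0:v1,u0:u1];return np.array([(U*w).sum(),(V*w).sum()])/w.sum()
print(T[200:208,330:340].tolist()[4])
m1=cen(331,339,201,208);m2=cen(329,337,223,232);print(m1,m2)
a,b=ray("top",m1,60),ray("top",m2,60);print(a,b,(a+b)/2,np.degrees(np.arctan2(*(a-b)[1::-1])),np.linalg.norm(a-b))
# head: brass/bright in top
h=cv2.cvtColor(T,cv2.COLOR_RGB2HSV);k=cv2.inRange(h,(8,70,60),(30,255,255))[208:222,325:345];p=np.argwhere(k)[:,::-1]+[325,208];print("head",p.mean(0),len(p),ray("top",p.mean(0),108))
S=cv2.imread("pics/side0.png")[:,:,::-1].copy();h=cv2.cvtColor(S,cv2.COLOR_RGB2HSV);k=cv2.inRange(h,(8,70,60),(30,255,255))[178:192,332:350];q=np.argwhere(k)[:,::-1]+[332,178];print("head",q.mean(0),ray("side",q.mean(0),105),tri(p.mean(0),q.mean(0)))
# bar top via corners
for n,im,z in(("top",T,98),):
    N,l,st,ce=cv2.connectedComponentsWithStats(bluemask(im));i=l[213,330];pt=np.argwhere(l==i)[:,::-1].astype(np.float32)
    print(cv2.minAreaRect(pt)); c,_,_=cv2.minAreaRect(pt);print(ray(n,c,98))
s=r.state();R=Ro.from_quat(s["tcp_rot"]).as_matrix();print(R.round(3))
```

```text
[[101, 113, 118], [99, 112, 118], [100, 113, 118], [123, 134, 136], [160, 167, 167], [150, 159, 159], [117, 129, 132], [101, 115, 120], [98, 112, 117], [99, 113, 118]]
[334.43769968 203.11182109] [332.58842444 227.2926045 ]
[ 477.90801988 -235.54493713   60.        ] [ 405.58100622 -230.32976029   60.        ] [ 441.74451305 -232.93734871   60.        ] -4.124204256118567 72.51479141843491
head [334.28571429 214.42857143] 7 [ 441.59771721 -232.35398537  108.        ]
head [341.28571429 185.85714286] [ 442.36910735 -235.74998974  105.        ] [ 441.14145322 -232.6249273   108.53819042]
((333.9999694824219, 214.99998474121094), (20.52390480041504, 6.1017022132873535), 33.690067291259766)
[ 440.43188456 -232.12987355   98.        ]
[[ 0.354 -0.     0.935]
 [-0.935  0.001  0.354]
 [-0.001 -1.     0.   ]]
```

Axis is at about (441.5, -232.7): the head, bar centre and mid-marks agree within 1.5 mm, and the triangulated head height is 108, as expected. The bar yaw is 57° and home yaw is -4°, so about 61° clockwise is left. I'll move across first.

Request:
{"api": "carry_out", "payload": {"translation": [[-0.015,0,0.033],[-0.015,0,0.033],[-0.015,0,0.033],[-0.015,0,0.033],[-0.015,0,0.033],[-0.015,0,0.033],[-0.015,0,0.033],[-0.015,0,0.033],[-0.015,0,0.033],[-0.015,0,0.033],[0,0,0]], "dr": [[0,0,0],[0,0,0],[0,0,0],[0,0,0],[0,0,0],[0,0,0],[0,0,0],[0,0,0],[0,0,0],[0,0,0],[0,0,0]], "jaw": [0,0,0,0,0,0,0,0,0,0,0], "squeeze": 45}}

```text
clock: 1.02
eef_pos: [449.4, -221.6, 225.0]
tcp_rot: [-0.579, 0.408, -0.4, 0.582]
force: [0.4, 0.2, -0.4]
gripper_width: 1.0
```

Request:
{"api": "carry_out", "payload": {"translation": [[0,0,0],[0,0,0],[0,0,0],[0,0,0],[0,0,0],[0,0,0],[0,0,0]], "dr": [[0,-6,0],[0,-6,0],[0,-6,0],[0,-6,0],[0,-6,0],[0,-6,0],[0,0,0]], "jaw": [0,0,0,0,0,0,0]}}

```text
clock: 1.6
eef_pos: [449.7, -218.4, 221.3]
tcp_rot: [-0.677, 0.198, -0.187, 0.683]
force: [-0.0, 0.3, -0.3]
gripper_width: 0.998
```

```bash
cat >> h.py <<'E'
from scipy.spatial.transform import Rotation as Ro
def rep(tx=441.5,ty=-232.7,tz=None,yaw=None):
    s=r.state();R=Ro.from_quat(s["tcp_rot"]).as_matrix();p=np.array(s["eef_pos"])
    y=np.degrees(np.arctan2(R[1,0],R[0,0]));tz=p[2] if tz is None else tz
    print("t",s["clock"],"p",p.round(1),"yaw x",y.round(2),"down",R[:,1].round(4),"F",s["force"].round(1),"M",s["ft_torque"].round(2),"w",round(s["gripper_width"],3))
    print("tool shift mm",(R.T@(np.array([tx,ty,tz])-p)).round(1),"tilt axis tool deg",np.degrees(R.T@np.cross(R[:,1],[0,0,-1])).round(2), None if yaw is None else ("dry",-(yaw-y)))
E
python3 - <<'E'
from h import *
rep(yaw=-33)
T=r.snapshot("top");cv2.imwrite("pics/t1.png",T[:,:,::-1]);S=r.snapshot("side");cv2.imwrite("pics/s1.png",S[:,:,::-1])
E
```

```text
t 1.6 p [ 449.7 -218.4  221.3] yaw x -31.61 down [-0.0129  0.0125 -0.9998] F [-0.   0.3 -0.3] M [ 0.01 -0.08  0.01] w 0.998
tool shift mm [  0.5  -0.1 -16.5] tilt axis tool deg [-0.22  0.   -1.  ] ('dry', np.float64(1.3920762984255397))
```

Request:
{"api": "carry_out", "payload": {"translation": [[0,0,-0.0165],[0,0,0]], "dr": [[-0.2,1.4,-1.0],[0,0,0]], "jaw": [0,0]}}

```text
clock: 1.87
eef_pos: [440.8, -232.6, 220.9]
tcp_rot: [0.677, -0.206, 0.206, -0.677]
force: [-0.2, -0.3, 0.8]
gripper_width: 0.999
```

Run:
```python
from h import *
rep(yaw=-33,tz=71)
T=cv2.imread("pics/t1.png");S=cv2.imread("pics/s1.png")
cv2.imwrite("pics/z1.png",np.hstack([cv2.resize(T[170:260,270:400],(400,277)),cv2.resize(S[120:230,280:400],(400,277*400//400))]))
```

```text
t 1.8667 p [ 440.8 -232.6  220.9] yaw x -33.8 down [-2.e-04  0.e+00 -1.e+00] F [-0.2 -0.3  0.8] M [-0.02  0.01 -0.  ] w 0.999
tool shift mm [  0.7 149.9   0.3] tilt axis tool deg [ 0.01  0.   -0.01] ('dry', np.float64(-0.8044645210036236))
```

View pics/z1.png

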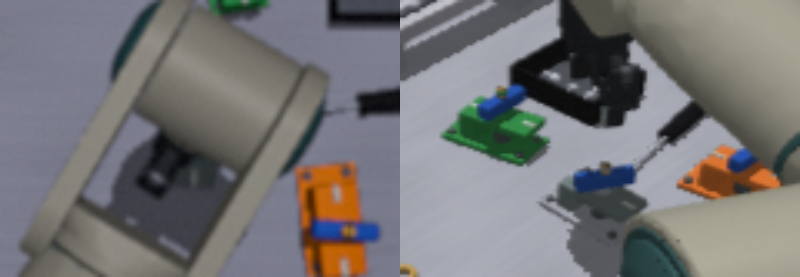

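Request:
{"api": "carry_out", "payload": {"translation": [[0.0007,0.03,0.0003],[0,0.03,0],[0,0.03,0],[0,0.02,0],[0,0,0]], "dr": [[0,-0.8,0],[0,0,0],[0,0,0],[0,0,0],[0,0,0]], "jaw": [0,0,0,0,0]}}

```text
clock: 2.28
eef_pos: [443.0, -233.0, 109.4]
tcp_rot: [0.677, -0.203, 0.207, -0.677]
force: [-0.1, 0.8, -0.2]
gripper_width: 1.001
```

Run:
```python
from h import *
rep(yaw=-33,tz=71)
S=r.snapshot("side");cv2.imwrite("pics/s2.png",cv2.resize(S[130:240,280:420],(763,600))[:,:,::-1])
```

```text
t 2.2833 p [ 443.  -233.   109.4] yaw x -33.75 down [ 0.0053 -0.0016 -1.    ] F [-0.1  0.8 -0.2] M [ 0.02 -0.01  0.02] w 1.001
tool shift mm [-1.6 38.4 -0.7] tilt axis tool deg [-0.09  0.    0.3 ] ('dry', np.float64(-0.752937404225726))
```

View pics/s2.png

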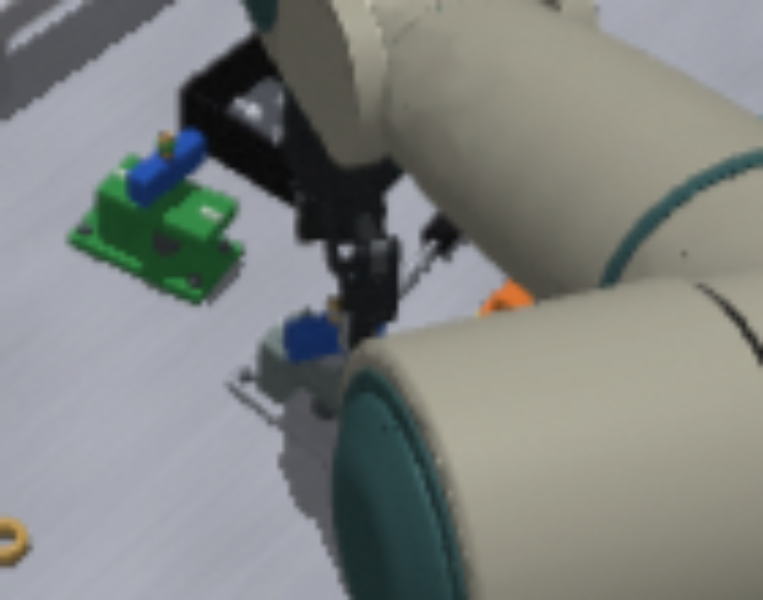

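The near finger straddles the front of the bar, with blue visible on its left at about (340,191) in the full image. I'll descend to grip height.

Request:
{"api": "carry_out", "payload": {"translation": [[-0.0016,0.02,-0.0007],[0,0.017,0],[0,0,0]], "dr": [[-0.1,-0.7,0.3],[0,0,0],[0,0,0]], "jaw": [0,0,0]}}

```text
clock: 2.58
eef_pos: [444.9, -234.3, 78.9]
tcp_rot: [0.678, -0.199, 0.205, -0.677]
force: [-0.2, -0.5, -0.7]
gripper_width: 0.998
```

Run:
```python
from h import *
rep(yaw=-33,tz=71)
```

```text
t 2.5833 p [ 444.9 -234.3   78.9] yaw x -33.2 down [ 0.0079 -0.0047 -1.    ] F [-0.2 -0.5 -0.7] M [-0.01 -0.01 -0.05] w 0.998
tool shift mm [-3.7  7.9 -0.5] tilt axis tool deg [-0.02  0.    0.52] ('dry', np.float64(-0.20320239881240099))
```

Request:
{"api": "carry_out", "payload": {"translation": [[-0.0037,0.007,-0.0005],[0,0,0],[0,0,0]], "dr": [[0,-0.2,0.5],[0,0,0],[0,0,0]], "jaw": [0,0,0]}}

```text
clock: 2.83
eef_pos: [443.4, -233.6, 76.4]
tcp_rot: [0.678, -0.199, 0.203, -0.678]
force: [0.8, -0.3, -0.4]
gripper_width: 0.998
```

Run:
```python
from h import *
rep(yaw=-33,tz=71)
```

```text
t 2.8333 p [ 443.4 -233.6   76.4] yaw x -33.07 down [ 0.005  -0.0025 -1.    ] F [ 0.8 -0.3 -0.4] M [ 0.04 -0.04  0.03] w 0.998
tool shift mm [-2.1  5.4 -0.3] tilt axis tool deg [-0.04  0.    0.32] ('dry', np.float64(-0.07090635375435284))
```

Request:
{"api": "carry_out", "payload": {"translation": [[-0.0025,0.0065,-0.0003],[-0.001,0.002,0],[0,0,0]], "dr": [[0,0,0.4],[0,0,0.1],[0,0,0]], "jaw": [0,0,0]}}

```text
clock: 3.08
eef_pos: [441.5, -232.6, 70.2]
tcp_rot: [-0.678, 0.201, -0.202, 0.678]
force: [-0.2, -0.3, 0.4]
gripper_width: 0.997
```

Run:
```python
from h import *
rep(yaw=-33,tz=71)
```

```text
t 3.0833 p [ 441.5 -232.6   70.2] yaw x -33.1 down [ 1.1e-03  3.0e-04 -1.0e+00] F [-0.2 -0.3  0.4] M [-0.05  0.02  0.01] w 0.997
tool shift mm [ 0.1 -0.8 -0.1] tilt axis tool deg [-0.05  0.    0.04] ('dry', np.float64(-0.09975377210366076))
```

Aligned; closing gently.

Request:
{"api": "carry_out", "payload": {"translation": [[0,0,0],[0,0,0],[0,0,0],[0,0,0],[0,0,0],[0,0,0],[0,0,0],[0,0,0]], "dr": [[0,0,0],[0,0,0],[0,0,0],[0,0,0],[0,0,0],[0,0,0],[0,0,0],[0,0,0]], "jaw": [0.3,0.5,0.7,0.9,1,1,1,1], "squeeze": 35}}

```text
clock: 3.75
eef_pos: [441.5, -232.6, 71.0]
tcp_rot: [-0.678, 0.201, -0.202, 0.678]
force: [-0.2, 0.5, 0.2]
gripper_width: 0.204
```

Run:
```python
from h import *
rep(yaw=-33,tz=71)
```

```text
t 3.75 p [ 441.5 -232.6   71. ] yaw x -33.1 down [ 1.1e-03  2.0e-04 -1.0e+00] F [-0.2  0.5  0.2] M [-0.01 -0.01 -0.01] w 0.204
tool shift mm [ 0.1  0.  -0.1] tilt axis tool deg [-0.05  0.    0.05] ('dry', np.float64(-0.09824273720611387))
```

The opening of 0.204 (about 17–18 mm) matches the bar, and the side force is near zero. Turning clockwise.

Request:
{"api": "carry_out", "payload": {"translation": [[0,0,0],[0,0,0],[0,0,0],[0,0,0],[0,0,0]], "dr": [[0,4,0],[0,4,0],[0,4,0],[0,4,0],[0,0,0]], "jaw": [1,1,1,1,1]}}

```text
clock: 4.17
eef_pos: [441.9, -232.9, 71.0]
tcp_rot: [-0.641, 0.297, -0.298, 0.641]
force: [-0.4, -0.5, 0.2]
gripper_width: 0.206
```

Run:
```python
from h import *
rep(yaw=-94.1,tz=71)
```

```text
t 4.1667 p [ 441.9 -232.9   71. ] yaw x -49.77 down [ 2.2e-03 -9.0e-04 -1.0e+00] F [-0.4 -0.5  0.2] M [ 0.13  0.17 -0.13] w 0.206
tool shift mm [-0.4  0.  -0.2] tilt axis tool deg [-0.06  0.    0.12] ('dry', np.float64(44.33089426081232))
```

Request:
{"api": "carry_out", "payload": {"translation": [[-0.0004,0,-0.0002],[0,0,0],[0,0,0],[0,0,0],[0,0,0],[0,0,0],[0,0,0]], "dr": [[0,5,0.1],[0,5,0],[0,5,0],[0,5,0],[0,5,0],[0,5,0],[0,0,0]], "jaw": [1,1,1,1,1,1,1]}}

```text
clock: 4.75
eef_pos: [442.3, -233.8, 71.0]
tcp_rot: [-0.541, 0.454, -0.457, 0.541]
force: [-0.5, 0.2, -0.0]
gripper_width: 0.209
```

Run:
```python
from h import *
rep(yaw=-94.1,tz=71)
```

```text
t 4.75 p [ 442.3 -233.8   71. ] yaw x -80.22 down [ 0.0034 -0.0023 -1.    ] F [-0.5  0.2 -0. ] M [ 0.14  0.14 -0.17] w 0.209
tool shift mm [-1.3 -0.  -0.6] tilt axis tool deg [-0.17  0.    0.16] ('dry', np.float64(13.883289076448506))
```

Request:
{"api": "carry_out", "payload": {"translation": [[-0.0013,0,-0.0006],[-0.0003,0,0],[0,0,0],[0,0,0]], "dr": [[-0.1,4,0.1],[0,4,0],[0,3,0],[0,0,0]], "jaw": [1,1,1,1]}}

```text
clock: 5.08
eef_pos: [442.4, -234.2, 71.0]
tcp_rot: [0.497, -0.501, 0.505, -0.497]
force: [-0.1, 0.6, 1.1]
gripper_width: 0.204
```

Run:
```python
from h import *
rep(yaw=-94.1,tz=71)
```

```text
t 5.0833 p [ 442.4 -234.2   71. ] yaw x -90.71 down [ 0.0044 -0.005  -1.    ] F [-0.1  0.6  1.1] M [ 0.21  0.13 -0.1 ] w 0.204
tool shift mm [-1.4 -0.  -0.9] tilt axis tool deg [-0.25  0.    0.28] ('dry', np.float64(3.388357288003064))
```

Request:
{"api": "carry_out", "payload": {"translation": [[-0.0007,0,-0.0005],[0,0,0],[0,0,0]], "dr": [[-0.2,1.5,0.2],[0,1.5,0],[0,0,0]], "jaw": [1,1,1]}}

```text
clock: 5.33
eef_pos: [442.3, -234.3, 71.0]
tcp_rot: [0.485, -0.513, 0.516, -0.485]
force: [0.4, 0.5, 0.3]
gripper_width: 0.205
```

Run:
```python
from h import *
rep(yaw=-94.1,tz=71)
```

```text
t 5.3333 p [ 442.3 -234.3   71. ] yaw x -93.33 down [ 0.0023 -0.0031 -1.    ] F [0.4 0.5 0.3] M [ 0.04  0.03 -0.13] w 0.205
tool shift mm [-1.5 -0.  -0.9] tilt axis tool deg [-0.14  0.    0.17] ('dry', np.float64(0.7718252043582794))
```

Request:
{"api": "carry_out", "payload": {"translation": [[0,0,0],[0,0,0]], "dr": [[0,2,0],[0,0,0]], "jaw": [1,1]}}

```text
clock: 5.5
eef_pos: [442.3, -234.3, 71.0]
tcp_rot: [0.477, -0.52, 0.523, -0.477]
force: [0.3, -1.5, -0.6]
gripper_width: 0.201
```

Run:
```python
from h import *
rep(yaw=-94.1,tz=71)
```

```text
t 5.5 p [ 442.3 -234.3   71. ] yaw x -95.11 down [ 0.0021 -0.0033 -1.    ] F [ 0.3 -1.5 -0.6] M [-0.11 -0.04  0.28] w 0.201
tool shift mm [-1.5 -0.  -0.9] tilt axis tool deg [-0.14  0.    0.18] ('dry', np.float64(-1.0077927761436456))
```

The moment about z rose to +0.28 N m, so the stop is probably touching. I'll push a little more to confirm.

Request:
{"api": "carry_out", "payload": {"translation": [[0,0,0],[0,0,0]], "dr": [[0,2,0],[0,2,0]], "jaw": [1,1]}}

```text
clock: 5.67
eef_pos: [442.3, -234.3, 71.1]
tcp_rot: [0.461, -0.535, 0.538, -0.46]
force: [-0.3, -1.6, 0.3]
gripper_width: 0.203
```

Run:
```python
from h import *
rep(yaw=-94.1,tz=71)
```

```text
t 5.6667 p [ 442.3 -234.3   71.1] yaw x -98.68 down [ 0.0016 -0.0042 -1.    ] F [-0.3 -1.6  0.3] M [-0.15 -0.    1.8 ] w 0.203
tool shift mm [-1.5  0.1 -1. ] tilt axis tool deg [-0.13  0.    0.22] ('dry', np.float64(-4.578495707059901))
```

1.8 N m against 0.12 of drag is a hard stop. Opening the jaws in place.

Request:
{"api": "carry_out", "payload": {"translation": [[0,0,0],[0,0,0],[0,0,0],[0,0,0],[0,0,0],[0,0,0]], "dr": [[0,0,0],[0,0,0],[0,0,0],[0,0,0],[0,0,0],[0,0,0]], "jaw": [1,0.6,0.3,0,0,0]}}

```text
clock: 6.17
eef_pos: [442.1, -233.7, 70.9]
tcp_rot: [0.463, -0.534, 0.536, -0.463]
force: [-0.2, 0.7, 0.5]
gripper_width: 0.901
```

Run:
```python
from h import *
rep(yaw=-94.1,tz=71)
```

```text
t 6.1667 p [ 442.1 -233.7   70.9] yaw x -98.21 down [ 0.001  -0.0028 -1.    ] F [-0.2  0.7  0.5] M [ 0.01  0.03 -0.05] w 0.901
tool shift mm [-0.9 -0.1 -0.8] tilt axis tool deg [-0.08  0.    0.15] ('dry', np.float64(-4.113586732775062))
```

Now straight up, then aside towards -y (tool +x, about yaw -98°) so the top camera can see.

Request:
{"api": "carry_out", "payload": {"translation": [[0,-0.02,0],[0,-0.03,0],[0,-0.035,0],[0,-0.035,0],[0,-0.03,0],[0,0,0]], "dr": [[0,0,0],[0,0,0],[0,0,0],[0,0,0],[0,0,0],[0,0,0]], "jaw": [0,0,0,0,0,0]}}

```text
clock: 6.67
eef_pos: [439.9, -232.2, 224.4]
tcp_rot: [-0.464, 0.537, -0.532, 0.462]
force: [0.0, -0.6, 0.1]
gripper_width: 0.997
```

Request:
{"api": "carry_out", "payload": {"translation": [[0.035,0,0],[0.035,0,0],[0.035,0,0],[0.035,0,-0.01],[0.035,0,-0.01],[0.035,0,-0.01],[0.035,0,0],[0,0,0]], "dr": [[0,0,0],[0,0,0],[0,0,0],[0,0,0],[0,0,0],[0,0,0],[0,0,0],[0,0,0]], "jaw": [0,0,0,0,0,0,0,0]}}

```text
clock: 7.33
eef_pos: [374.0, -479.6, 224.4]
tcp_rot: [-0.465, 0.533, -0.532, 0.465]
force: [0.1, 0.1, -0.1]
gripper_width: 0.999
```

Run:
```python
from h import *
rep()
T=r.snapshot("top");S=r.snapshot("side")
N,l,st,ce=cv2.connectedComponentsWithStats(bluemask(T))
for i in range(1,N):
    if st[i,4]>15:
        p=np.argwhere(l==i)[:,::-1];w=np.array([ray("top",q,96)[:2] for q in p]);m=w.mean(0);e,v=np.linalg.eigh(np.cov((w-m).T))
        print(ce[i].round(1),st[i,4],m.round(1),np.degrees(np.arctan2(v[1,1],v[0,1])).round(1),np.sqrt(12*e).round(1))
cv2.imwrite("pics/t3full.png",T[:,:,::-1])
cv2.imwrite("pics/z3.png",np.hstack([cv2.resize(T[185:245,300:370],(400,343),interpolation=2),cv2.resize(S[170:225,310:370],(374,343),interpolation=2)])[:,:,::-1])
```

```text
t 7.3333 p [ 374.  -479.6  224.4] yaw x -97.79 down [-7.0e-04  1.7e-03 -1.0e+00] F [ 0.1  0.1 -0.1] M [ 0.03 -0.04  0.03] w 0.999
tool shift mm [-253.8    0.4   33.4] tilt axis tool deg [ 0.05  0.   -0.09] None
[347.9 154.7] 104 [ 618.2 -272.3] 90.2 [17.5 65.7]
[334.5 208.3] 44 [ 460.  -233.7] 169.3 [17.4 22.1]
[333.4 220.7] 55 [ 423.8 -230.5] -177.8 [17.3 27.1]
[375.7 244.3] 46 [ 356.3 -353.7] 80.9 [14.4 27.5]
[389.2 245.3] 39 [ 353.9 -393. ] 81.8 [15.8 20.8]
```

View pics/z3.png

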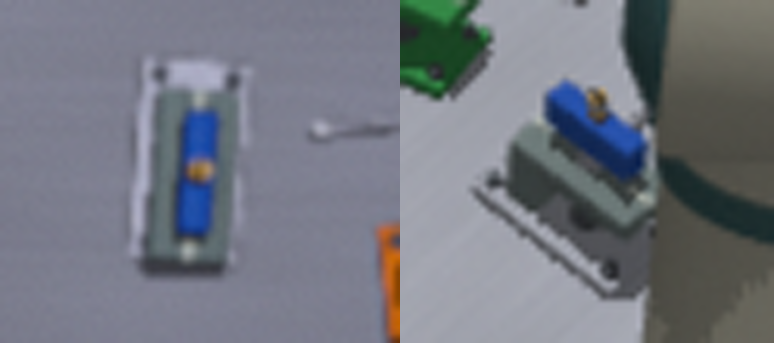

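View pics/t3full.png

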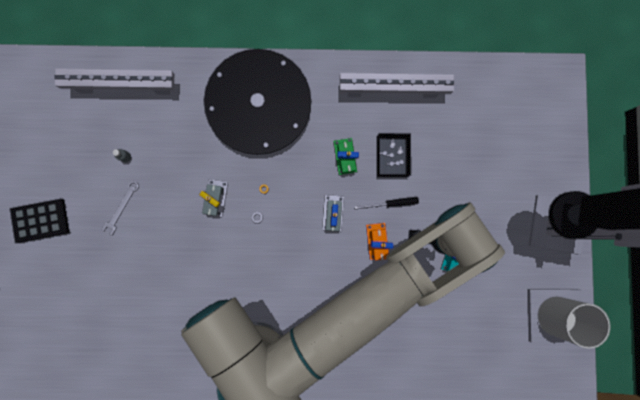

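The bar now runs at -5.0° against -4.1° for the marks, which is within pixel error. It lies between both marks, at (334,204) and (333,228). The screw looks unchanged, the yellow nut has not moved, and the gripper is clear.

Run:
```python
from h import *
print(r.hand_in())
```

```text
the job is handed in; nothing more can be done
None
```

I gripped the blue nut's wing on its axis and turned it about 61° clockwise until it hit the hard stop. Then I let go, lifted clear and handed the job in at about 7.4 s.

- **Home:** the reaction rose to 1.8 N m at the stop, against about 0.12 N m of drag. In the top picture the wing lies at -5.0° and the white marks at -4.1°, which is within pixel accuracy.
- **One disagreement:** the gripper itself turned to about 4.6° past the line of the marks while pushing on the stop. I put that down to give or slip in the pads, and the picture taken after release shows the wing in line.
- **Adjusting screw:** the pads closed on the bar's full width (17–18 mm), wider than the 13 mm head, so they should not have touched it. It looks unchanged in the pictures, but they are too coarse to measure the slot angle exactly.
- **Rest of the scene:** the yellow nut was not approached and shows no change in the top picture. Side forces stayed under 2 N in every reading, and the gripper is open and touching nothing.

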